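Clamp a duct collar down evenly on the spray booth's exhaust blower

ROBOT

A 6-joint arm with a two-finger parallel gripper is mounted at the origin on the work surface. World frame = base frame: x ahead of the robot, y to its left, z up, the work surface at z = 0. Lengths are in mm, angles in rad, forces in N, time in s.
With the tool pointing down it reaches from about 300 to 850 mm from the base axis. Payload 4.2 kg.
Tool frame: the origin (TCP) lies on the centre line of the jaws, within the pads' length; the fingertips stand 8 mm ahead of it and the grasp point (between the pads) lies 11 mm behind it (manip.nose_length is the distance from the TCP to the fingertips, in mm); z points along the fingers, y is the direction in which the jaws open and shut (so a half turn about z gives the same grasp; the last joint's range is limited). The gripper opens to 91 mm and grips with 3 to 60 N. Pads are 32 mm wide; open, the fingers measure 118 mm over their backs; the gripper's body (76 mm by 178 mm) begins 60 mm behind the grasp point.
Start: joints at [1.226, 0.32, 1.565, -0, 1.257, -0.02], TCP at [183.496, 544.951, 221.976] pointing down, gripper open.
Joint ranges: [-3.11, 3.11], [-0.84, 2.01], [0.21, 2.61], [-1.34, 4.49], [0.05, 2.63], [-2.56, 2.56]. Speed limits (rad/s): [2.57, 2.57, 3.14, 3.14, 3.14, 3.14].

INTERFACE

Orientations are given as a unit quaternion [w, x, y, z].
In Python, from bench import manip gives the robot as it stands.
- The arm moves only by the tool servo_tool, never from a script. Its argument "commands" is a list that holds one entry, the list of rows, each a list of 4 numbers: the shift along the tool's x, y, z in m, then the turn about the tool's z in degrees. A call has 1 to 5 rows; each row is the pose to reach, as a shift and turn from the pose commanded when the call began, along the tool's axes at that moment; what a row does not reach only later rows make up. A row lasts 1/8 s, in which the tool goes at most 62.5 mm and 10.7 degrees, less where a joint would pass 70% of its speed; a pose out of reach is approached as far as the arm can. A call with a gripper value outside its range is refused whole. "grip" is the finger opening in m, from 0 to 0.0912, set as the call begins (left out, the last holds). The fingers move at their own pace and stop on an object; "newtons" is the grip in N (left out, the last holds). Time passes only in rows, so rows that repeat a pose let the fingers close. It gives the time, the measured TCP pose, the force and the opening at its end, in the units of the state.
- manip.read_state(): the state, without advancing time (a new reading comes with each control period).
- manip.get_image(name): name is "scene" or "top" or "wrist"; returns a dict with "img" (400x640x3 uint8, red, green, blue), "fx", "fy", "cx", "cy" (pixels), "R" (3x3) and "t" (3): a world point X has camera coordinates R X + t. Camera axes: x right, y down, z forward; pixel columns grow to the right and rows downward; lengths in mm; the calibration is good to about 2 mm. A picture is of the moment at which its call begins. There is no depth.
- manip.close_job(): hands the job in, once; it reports no verdict.
The state is a dict: "t": time; "joint_pos": joint angles; "qvel": joint speeds; "effort": joint torques, N m; "position": TCP position; "orientation": TCP orientation; "contact_force": force on the tool from outside, world axes, zero at the start; "wrist_torque": the same for the moment, N m; "width": finger opening in mm.
Only numpy, scipy, OpenCV 4.12 (cv2) and the standard library are available. Lean on these libraries where they do the work, as an engineer would, in place of code of your own. Each camera call takes 0.05 s, during which the arm holds its last target. There are 200 camera calls.

TASK

The duct collar on top of the spray booth's exhaust blower lies loose on its rubber seal. Swing its four clamp levers clockwise to tighten them a little at a time, always taking the diagonally opposite lever next: go round once to draw the collar only part of the way down, level, then go round again until it is fully home on its seats and every lever is snug by feel. Do not let the collar cock over, do not overtighten a lever, and leave the bottle, jar and dish where they stand.

Things in the scene. Friction and masses are not known exactly. Their poses are not given: they have to be found in the camera images.
- blower: Exhaust blower, a black box 190 x 190 mm and 100 mm high, fixed on the bench, outlet up. Origin: centre of its underside, z up. Four vertical studs at x = +-55, y = +-55 mm in this frame, each with a boss at its foot: the seat on which the collar comes home. On the way down the collar rests on a springy rubber seal, 1.5 N per mm at each stud.
- collar: Duct collar: bright metal plate 150 x 150 x 6 mm with a round spigot, 75 mm wide and 36 mm high, on its middle. Origin: centre of the plate's upper face. Loose, that face is 114.0 mm above the blower's origin; home, 111.4 to 112.8 mm (it differs from unit to unit). It must never tilt by more than 0.016 rad (2.5 mm between opposite studs). Loose in a recess, 1 mm of play.
- lever1: Clamp lever on the stud at the blower's x = +55, y = +55 mm: round foot 30 mm wide, hub 20 mm wide, an arm 8 mm wide to an upright black end grip, 18 mm wide and 20 mm high, 42 mm from the stud's axis. Origin: on that axis, at mid-height of the end grip and 28 mm above the foot's underside; x axis along the arm to the grip. The whole lever is 36 to 38 mm high; under the end grip 18 mm are free.
- lever2: Clamp lever like lever1, at the blower's x = -55, y = +55 mm. Of all four: clockwise from above tightens, 12 mm down per turn (quick thread). A lever stays where it is left. At the start each points 45 to 83 degrees counter-clockwise of straight outward from the collar's middle, so it can swing round the outside. It can be pushed at the end grip by shut fingers, or held by it.
- lever3: Clamp lever like lever1, at the blower's x = -55, y = -55 mm, diagonally opposite lever1. Of all four: at the start the foot is 0.3 to 0.9 mm clear of the loose collar, each differently: 0.16 to 0.47 rad until it bears, 0.6 to 1.4 rad more until the collar is home there, about 0.3 rad more until snug. A good first round swings each by 0.65 rad: the collar's corner goes down by 0.3 to 1.0 mm.
- lever4: Clamp lever like lever1, at the blower's x = +55, y = -55 mm, diagonally opposite lever2. Of all four, sideways force at the end grip: about 1.4 N running free, up to 3 N while drawing the collar down on its seal; once it is home there the force rises with further turning. Snug is 5 N (20 N on the collar). Under 4 N (12 N on the collar) is slack, over 6.8 N (34 N on the collar) overtightened.
- paint_jar: Bystander: a small glass paint jar with a black cap, 42 mm in diameter, 55 mm high. Origin: centre of its underside.
- thinner_bottle: Bystander: a white squeeze bottle with a pointed spout, 48 mm in diameter, 118 mm high. Origin: centre of its underside.
- paint_dish: Bystander: a small round steel dish, 56 mm in diameter, 24 mm high. Origin: centre of its underside.
There are look-alikes about, which are no part of the job. Of the things that look like the collar, the largest one is meant.

How it is judged (in metres and radians):
On the way:
1. first round done: every lever has drawn the collar part of the way down (each lever's foot 0.2 to 1.15 mm below where the collar lay loose), nowhere home yet (z of lever1 in the frame of blower between 0.14085 and 0.1418 m and z of lever2 in the frame of blower between 0.14085 and 0.1418 m and z of lever3 in the frame of blower between 0.14085 and 0.1418 m and z of lever4 in the frame of blower between 0.14085 and 0.1418 m and z of collar in the frame of blower below 0.1138 m), for 0.2 s.
At the end, for the whole second after the job is handed in: The collar is fully home on its seats: at rest, level within 0.005 rad, at least 1.1 mm below where it lay loose, and each of the four levers presses on it with at least 12 N, about three times what the seal alone can bear (snug) (z of collar in the frame of blower below 0.1129 m and angle between collar's own z axis and vertical below 0.005 rad and contact force between each of lever1, lever2, lever3, lever4 and collar above 12 N and linear speed of collar below 0.005 m/s); the robot touches nothing.
It fails at once if the collar is cocked by more than 0.016 rad (2.5 mm between opposite studs) (angle between collar's own z axis and vertical above 0.016 rad).
It fails at once if a lever is overtightened: it presses on the collar with more than 34 N (contact force between any of lever1, lever2, lever3, lever4 and collar above 34 N).
It fails at once if two neighbouring levers are drawn down while neither of the two opposite them has been in that round: not in star order ((z of each of lever1, lever2 in the frame of blower below 0.1418 m and z of each of lever3, lever4 in the frame of blower above 0.142 m) or (z of each of lever2, lever3 in the frame of blower below 0.1418 m and z of each of lever4, lever1 in the frame of blower above 0.142 m) or (z of each of lever3, lever4 in the frame of blower below 0.1418 m and z of each of lever1, lever2 in the frame of blower above 0.142 m) or (z of each of lever4, lever1 in the frame of blower below 0.1418 m and z of each of lever2, lever3 in the frame of blower above 0.142 m) or (z of each of lever1, lever2 in the frame of blower below 0.14065 m and z of each of lever3, lever4 in the frame of blower above 0.141 m) or (z of each of lever2, lever3 in the frame of blower below 0.14065 m and z of each of lever4, lever1 in the frame of blower above 0.141 m) or (z of each of lever3, lever4 in the frame of blower below 0.14065 m and z of each of lever1, lever2 in the frame of blower above 0.141 m) or (z of each of lever4, lever1 in the frame of blower below 0.14065 m and z of each of lever2, lever3 in the frame of blower above 0.141 m)).
It fails at once if the jar, bottle or dish is knocked over or shifted by more than 20 mm (distance of any of paint_jar, thinner_bottle, paint_dish from where it was at the start of the episode above 0.02 m or angle between any of paint_jar, thinner_bottle, paint_dish's own z axis and vertical above 0.5 rad).
It also fails if it takes over 72 s, if anything falls off the work surface, if the arm or the gripper's body presses on something with over 40 N, if the wrist force passes 120 N, or if a joint passes its speed limit or range.

## Working session

There is one attempt and no reset: what is moved stays moved. The work goes in short steps, Python scripts to look and compute and a tool call to move; the robot and the scene stay as the last step left them, time stands still between calls to the robot, and variables do not carry over. Pictures are saved under pics/ and viewed, about 8 in all and at most 12, crops included, and the job is handed in when it is done.

Besides the shell and the picture viewer there is one more tool, called after "Emit:" as a command line: name --argument value ..., lists and objects as JSON in quotes. servo_tool: Moves the arm, as the interface text tells. Its arguments: {"type":"object","properties":{"commands":{"type":"array"},"grip":{"type":"number"},"newtons":{"type":"number"}},"required":["commands"]}

```bash
mkdir -p pics; ls; python3 - <<'E'
from bench import manip
import cv2
s=manip.read_state();print(s)
for n in("scene","top"):
    c=manip.get_image(n);cv2.imwrite(f"pics/{n}0.png",c["img"][:,:,::-1])
    print(n,{k:(v if k!='img' else 0) for k,v in c.items()})
E
```

```text
pics
{'t': 0.0, 'joint_pos': array([ 1.22600252e+00,  3.20317293e-01,  1.56568774e+00,  4.67908683e-06,
        1.25739648e+00, -1.99939123e-02]), 'qvel': array([-2.23788181e-03, -7.19348239e-05, -2.44177002e-03, -1.84228996e-04,
        5.25775727e-04,  1.25192716e-03]), 'effort': array([-6.34901662e-04, -4.12461913e+01, -2.31970274e+01,  7.25970813e-02,
        4.58347437e-02, -1.82303966e-04]), 'position': array([183.32037125, 544.47073659, 221.10230746]), 'orientation': array([-1.66237806e-04,  1.61687687e-01,  9.86841565e-01, -8.89026345e-04]), 'contact_force': array([ 0.52757996, -0.69876213,  0.75946182]), 'wrist_torque': array([ 0.02137644,  0.00364684, -0.01981668]), 'width': 91.38783641196984}
scene {'img': 0, 'fx': 504.84811357466333, 'fy': 504.84811357466333, 'cx': 321.5447654671436, 'cy': 201.9629590701913, 'R': array([[-0.4769976 ,  0.87889821,  0.0033503 ],
       [ 0.5983392 ,  0.32751945, -0.73124634],
       [-0.64378839, -0.34679814, -0.68210524]]), 't': array([ 219.8850624 , -318.92892701, 1730.32525182])}
top {'img': 0, 'fx': 455.103874345842, 'fy': 455.103874345842, 'cx': 322.96787029734327, 'cy': 210.57368602772738, 'R': array([[-0.0251821 , -0.9996597 , -0.00680834],
       [-0.98625833,  0.02595573, -0.16315886],
       [ 0.16328005,  0.0026061 , -0.98657632]]), 't': array([ 105.45053529,  607.04030506, 1149.87579438])}
```

View pics/scene0.png

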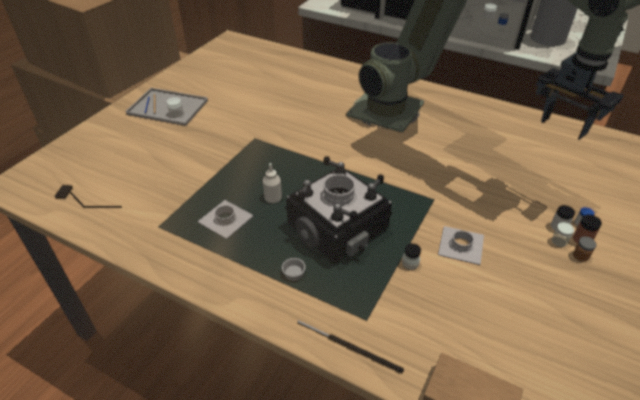

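View pics/top0.png

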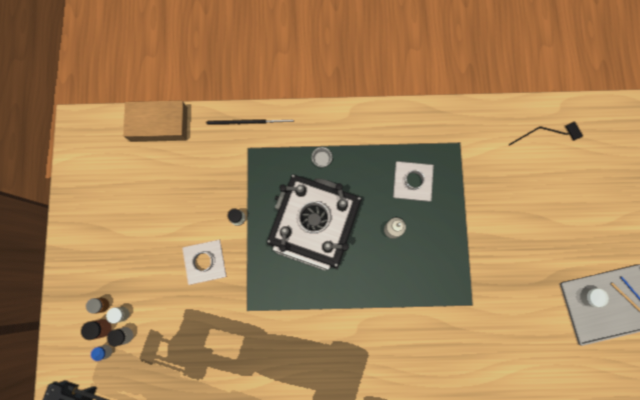

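Scene: the blower with its collar is at (340,200); in the top view it is at (315,220). The bottle is at top (395,228), the dish at (321,157) and the jar at (235,216). I'll zoom in on the top view.

```bash
python3 - <<'E'
import cv2
i=cv2.imread("pics/top0.png")[165:280,255:375]
cv2.imwrite("pics/topc.png",cv2.resize(i,None,fx=5,fy=5,interpolation=cv2.INTER_CUBIC))
E
```

```text
(no output)
```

View pics/topc.png

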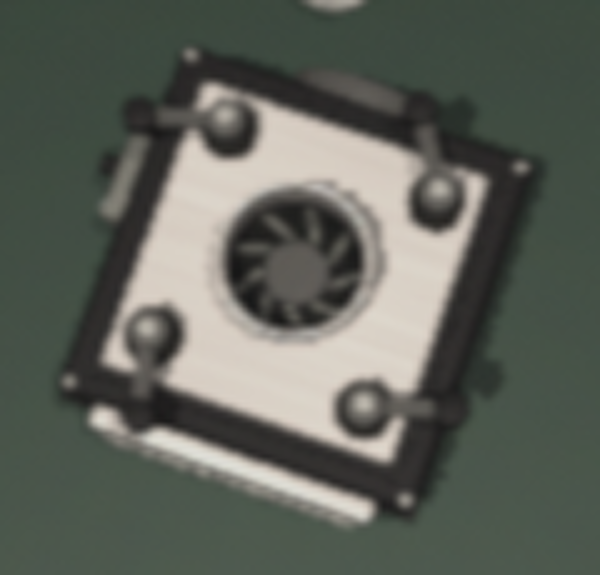

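The crop shows four hubs at (228,125), (437,195), (363,405) and (152,333). Their end grips are at (142,113), (421,105), (452,408) and (138,412). Next I'll convert these to world positions.

```bash
cat > h.py <<'E'
import numpy as np
from bench import manip
def bp(c,u,v,z):
    d=c["R"].T@np.array([(u-c["cx"])/c["fx"],(v-c["cy"])/c["fy"],1]); o=-c["R"].T@c["t"]
    return o+d*(z-o[2])/d[2]
def proj(c,X):
    p=c["R"]@np.array(X,float)+c["t"]; return p[:2]/p[2]*[c["fx"],c["fy"]]+[c["cx"],c["cy"]]
E
python3 - <<'E'
from h import *
c=manip.get_image("top")
H=[(228,125),(437,195),(363,405),(152,333)];G=[(142,113),(421,105),(452,408),(138,412)]
f=lambda p,z:bp(c,p[0]/5+254.9,p[1]/5+164.9,z)[:2]
h=np.array([f(p,148) for p in H]);g=np.array([f(p,151) for p in G])
print("hub",h.round(1),"centre",h.mean(0)); print("grip",g.round(1))
for i in range(4):
    d=g[i]-h[i];o=h[i]-h.mean(0);a=lambda v:np.degrees(np.arctan2(v[1],v[0]))
    print("ABCD"[i],"arm",a(d).round(1),np.linalg.norm(d).round(1),"out",a(o).round(1),np.linalg.norm(o).round(1),"ccw",((a(d)-a(o)+180)%360-180).round(1))
for n,p in dict(bottle=(395,228),dish=(321,157),jar=(235,216)).items(): print(n,bp(c,*p,50).round())
w=manip.get_image("wrist");s=manip.read_state();print(s["position"],w["R"],-w["R"].T@w["t"])
E
```

```text
hub [[645.9 143. ]
 [608.5  42.3]
 [507.6  80.9]
 [544.8 181.3]] centre [576.7073602  111.85353319]
grip [[652.3 184.6]
 [652.7  48.7]
 [504.8  38.6]
 [506.8 188.1]]
A arm 81.2 42.1 out 24.2 75.9 ccw 57.0
B arm 8.3 44.6 out -65.4 76.5 ccw 73.8
C arm -93.8 42.4 out -155.8 75.7 ccw 62.1
D arm 169.8 38.7 out 114.7 76.4 ccw 55.1
bottle [558. -98.  50.]
dish [756.  91.  50.]
jar [601. 322.  50.]
[183.38387346 544.66767887 221.44883322] [[ 0.31990955  0.94744453 -0.00259703]
 [ 0.91897766 -0.30962833  0.24415232]
 [ 0.23051667 -0.08049327 -0.96973342]] [118.55281641 565.8756406  384.62228416]
```

Emit:
servo_tool --commands '[[[-0.051,-0.028,-0.008,0],[-0.102,-0.057,-0.016,0],[-0.153,-0.085,-0.024,0],[-0.204,-0.114,-0.032,0],[-0.255,-0.142,-0.04,0]]]' --grip 0.05 --newtons 10

```text
t: 0.82
position: [380.8, 327.4, 262.2]
orientation: [0.0, 0.162, 0.987, 0.0]
contact_force: [0.8, 0.8, -0.2]
width: 50.1
```

Emit:
servo_tool --commands '[[[-0.051,-0.028,0,10],[-0.102,-0.057,0,20],[-0.153,-0.085,0,30],[-0.204,-0.114,0,40],[-0.255,-0.142,0,50]]]'

```text
t: 1.45
position: [577.2, 111.4, 261.9]
orientation: [-0.0, 0.566, 0.824, 0.0]
contact_force: [0.8, 0.2, 0.7]
width: 49.8
```

Emit:
servo_tool --commands '[[[0,0,0,10],[0,0,0,20],[0,0,0,30],[0,0,0,30]]]'

```text
t: 1.95
position: [576.1, 113.0, 261.7]
orientation: [-0.0, 0.758, 0.653, -0.0]
contact_force: [-0.8, -0.5, 0.0]
width: 49.9
```

```bash
cat >> h.py <<'E'
from scipy.spatial.transform import Rotation
def pose(s):
    w,x,y,z=s["orientation"];M=Rotation.from_quat([x,y,z,w]).as_matrix();return np.array(s["position"]),M
E
python3 - <<'E'
from h import *
import cv2
w=manip.get_image("wrist");s=manip.read_state();p,M=pose(s);print(s["t"],p,np.degrees(np.arctan2(M[1,0],M[0,0])),M[:,2],s["contact_force"],s["joint_pos"])
np.savez("w1.npz",**w);cv2.imwrite("pics/w1.png",w["img"][:,:,::-1])
for q in [(645.9,143,148),(608.5,42.3,148),(507.6,80.9,148),(544.8,181.3,148)]:print(proj(w,q))
E
```

```text
2.0 [576.08665841 112.99558034 261.73828448] 81.55836872494811 [-4.66191659e-04 -1.14572202e-05 -9.99999891e-01] [ 0.42174045 -0.06498628  0.81100864] [1.74055492e-01 3.17813275e-01 1.46668318e+00 7.10594768e-05
 1.35755733e+00 3.21374716e-01]
[401.13241262 148.18459549]
[368.89885733 269.67352349]
[246.34045227 244.70497893]
[267.35503315 118.70991978]
```

View pics/w1.png

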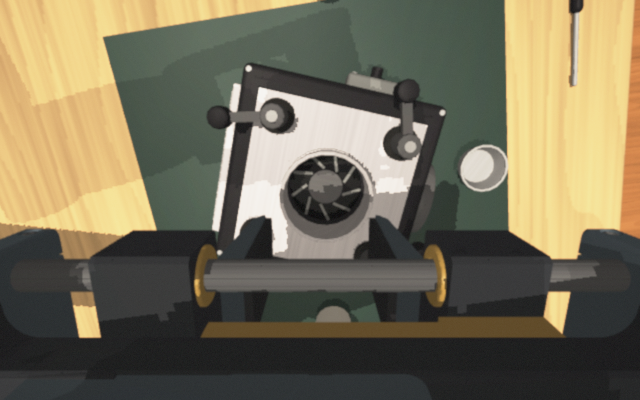

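Wrist view: lever A has its hub at (409,147) and grip at (406,90). Lever D has its hub at (278,115) and grip at (218,117). The jaws hide B and C. The hubs sit about 10 px right of the top-camera prediction, so I'll check that against the scene camera.

```bash
python3 - <<'E'
from h import *
import cv2
w=dict(np.load("w1.npz"))
for n,h,g in(("A",(409.5,146.5),(406,90)),("D",(277.5,115),(218.5,117))):
    H=bp(w,*h,151);G=bp(w,*g,152);d=G-H;print(n,H.round(1),G.round(1),np.linalg.norm(d),np.degrees(np.arctan2(d[1],d[0])))
print(proj(w,(576,113,262-8)),w["fx"])
s=manip.get_image("scene")
for dx in(0,7):
    print([proj(s,(x+dx,y,151)).round(1) for x,y in[(645.9,143),(608.5,42.3),(507.6,80.9),(544.8,181.3),(576.7,111.9)]])
i=cv2.imread("pics/scene0.png")[145:260,270:410];cv2.imwrite("pics/sc.png",cv2.resize(i,None,fx=5,fy=5,interpolation=cv2.INTER_CUBIC))
E
```

```text
A [651.9 143.7 151. ] [652.7 186.5 152. ] 42.7512909549474 88.95223678815987
D [553.5 182.9 151. ] [508.5 188.1 152. ] 45.27110680439795 173.33348460939254
[319.84368644 244.68942461] 345.698455927493
[array([338. , 203.7]), array([308. , 180.7]), array([341.1, 162.6]), array([371.4, 183.7]), array([339.7, 182.2])]
[array([336.7, 205.5]), array([306.6, 182.4]), array([339.9, 164.2]), array([370.2, 185.3]), array([338.3, 183.9])]
```

View pics/sc.png

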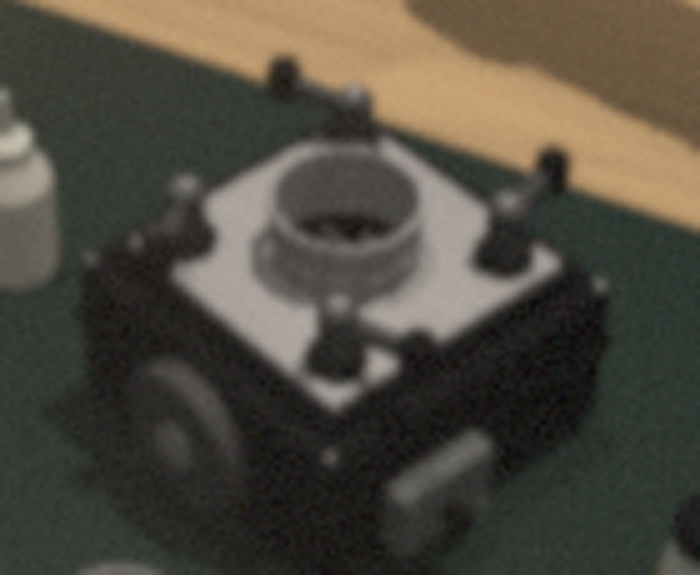

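Scene: hub tops are at A (337.6,205.6), C (341,164), D (372,186) and B (307,183). Taken together the views put the centre near (581,112) with a yaw of about -20.8°. The grips agree to within 2 mm between cameras. I'll hover over A's grip next.

Emit:
servo_tool --commands '[[[0.041,0.032,0.03,-3],[0.083,0.065,0.05,-7],[0.083,0.065,0.085,-7],[0.083,0.065,0.085,-7],[0.083,0.065,0.085,-7]]]' --grip 0.044

```text
t: 2.68
position: [653.3, 185.3, 178.4]
orientation: [0.0, 0.717, 0.697, 0.001]
contact_force: [0.6, -0.6, 0.0]
width: 44.1
```

```bash
cat >> h.py <<'E'
def show(n,name="wrist"):
    import cv2
    w=manip.get_image(name);s=manip.read_state();p,M=pose(s)
    print(s["t"],p.round(1),"az",np.degrees(np.arctan2(M[1,0],M[0,0])).round(1),s["contact_force"].round(2),s["width"])
    np.savez(n+".npz",**w);cv2.imwrite(f"pics/{n}.png",w["img"][:,:,::-1]);return w,p
E
python3 - <<'E'
from h import *
w,p=show("w2")
for q in[(652.5,185.5,152),(652,144,151),(581,112,150)]:print(proj(w,q))
E
```

```text
2.725 [653.5 185.3 179.1] az 88.4 [0.05 0.2  0.04] 43.913185208764176
[318.82020264 232.52082271]
[319.984624   296.16966568]
[210.22656566 343.48943666]
```

View pics/w2.png

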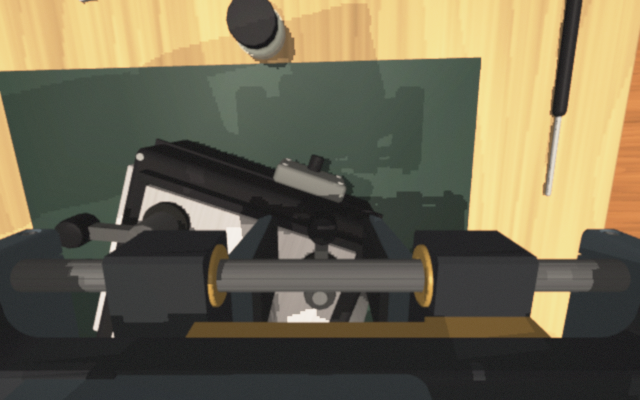

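The A grip appears at (322,228) and its hub cap at (319,298), within about 2 mm of my estimate and centred between the jaws. I'll descend and grip.

Emit:
servo_tool --commands '[[[0.001,0.001,0.014,0],[0.001,0.001,0.028,0],[0.001,0.001,0.042,0],[0.001,0.001,0.042,0]]]'

```text
t: 3.22
position: [652.8, 186.0, 132.9]
orientation: [-0.001, 0.717, 0.697, -0.002]
contact_force: [0.2, 0.4, 0.2]
width: 44.0
```

Emit:
servo_tool --commands '[[[0,0,0,0],[0,0,0,0],[0,0,0,0],[0,0,0,0]]]' --grip 0.01 --newtons 12

```text
t: 3.72
position: [654.4, 186.5, 135.4]
orientation: [0.0, 0.717, 0.697, 0.001]
contact_force: [1.0, 0.3, 1.2]
width: 17.5
```

Emit:
servo_tool --commands '[[[-0.0004,0.0054,0,7.4],[-0.0014,0.0108,0,14.9],[-0.0031,0.0159,0,22.3],[-0.0055,0.0209,0,29.8],[-0.0085,0.0254,0,37.2]]]'

```text
t: 4.35
position: [678.7, 176.7, 134.5]
orientation: [0.0, 0.903, 0.43, -0.001]
contact_force: [-0.5, -0.3, -1.7]
width: 17.6
```

Emit:
servo_tool --commands '[[[0,0,0,0],[0,0,0,0]]]'

```text
t: 4.6
position: [678.8, 176.7, 134.6]
orientation: [0.0, 0.901, 0.433, -0.001]
contact_force: [-0.0, -1.6, -2.2]
width: 17.5
```

Emit:
servo_tool --commands '[[[0,0,0,0],[0,0,0,0],[0,0,-0.02,0],[0,0,-0.046,0],[-0.05,-0.011,-0.046,-8]]]' --grip 0.044

```text
t: 5.22
position: [642.3, 146.9, 183.3]
orientation: [0.001, 0.868, 0.497, 0.004]
contact_force: [0.3, -0.9, 0.9]
width: 44.0
```

Emit:
servo_tool --commands '[[[-0.035,-0.036,0,-6],[-0.08,-0.053,0,-12],[-0.12,-0.064,0,-18],[-0.156,-0.0609,0,-24],[-0.156,-0.0609,0,-24]]]'

```text
t: 5.85
position: [506.0, 41.1, 181.7]
orientation: [0.0, 0.749, 0.663, 0.0]
contact_force: [0.8, -0.6, -0.0]
width: 44.1
```

```bash
python3 - <<'E'
from h import *
w,p=show("w3")
for q in[(504.8,38.6,152),(510,79.7,151),(581,111.7,150)]:print(proj(w,q))
E
```

```text
5.9 [507.   42.  181.7] az 83.1 [ 0.32 -0.21 -0.55] 44.13674337201755
[318.49489931 235.10304377]
[318.71921584 165.16902607]
[442.19929042  90.36848326]
```

View pics/w3.png

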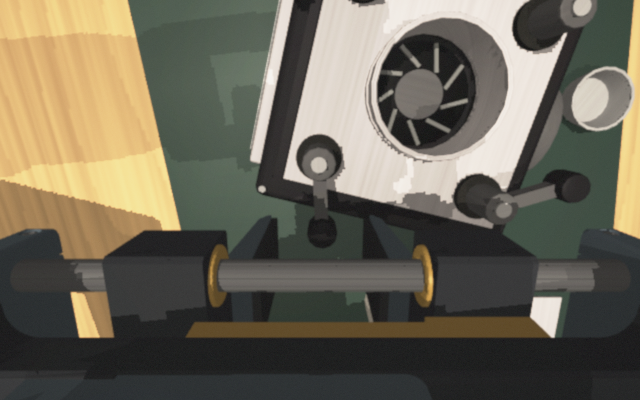

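The C grip is at (321,229) and its hub at (318.5,164), so it's centred and aligned with tool x. Lever B's grip is at (571,185).

Emit:
servo_tool --commands '[[[-0.001,0,0.015,0],[-0.001,0,0.031,0],[-0.001,0,0.046,0],[-0.001,0,0.046,0]]]'

```text
t: 6.4
position: [506.0, 41.7, 133.1]
orientation: [-0.001, 0.748, 0.664, -0.001]
contact_force: [0.4, 0.5, -0.5]
width: 44.0
```

Emit:
servo_tool --commands '[[[0,0,0,0],[0,0,0,0],[0,0,0,0],[0,0,0,0]]]' --grip 0.01

```text
t: 6.9
position: [507.1, 41.3, 135.4]
orientation: [0.0, 0.748, 0.664, 0.0]
contact_force: [0.5, 0.0, 0.8]
width: 17.6
```

Emit:
servo_tool --commands '[[[0.0004,-0.0054,0,7.4],[0.0014,-0.0108,0,14.9],[0.0031,-0.0159,0,22.3],[0.0055,-0.0209,0,29.8],[0.0085,-0.0254,0,37.2]]]'

```text
t: 7.52
position: [483.1, 51.7, 134.8]
orientation: [0.001, 0.921, 0.389, 0.0]
contact_force: [2.5, -4.2, -3.2]
width: 17.4
```

Emit:
servo_tool --commands '[[[0,0,0,0],[0,0,0,0]]]'

```text
t: 7.78
position: [482.7, 52.0, 134.7]
orientation: [0.001, 0.92, 0.392, -0.0]
contact_force: [0.8, -5.2, -3.8]
width: 17.6
```

Emit:
servo_tool --commands '[[[0,0,0,0],[0,0,0,0],[0,0,-0.02,0],[0,0,-0.046,0],[0.03,0.032,-0.046,0]]]' --grip 0.044

```text
t: 8.4
position: [526.3, 52.8, 183.7]
orientation: [0.0, 0.92, 0.391, 0.002]
contact_force: [1.7, 0.8, 0.3]
width: 43.8
```

Emit:
servo_tool --commands '[[[0.029,0.031,0,9],[0.057,0.061,0,18],[0.086,0.092,0,27],[0.086,0.092,0,35],[0.086,0.092,0,35]]]'

```text
t: 9.02
position: [652.5, 50.5, 180.5]
orientation: [-0.0, 0.995, 0.097, -0.0]
contact_force: [-0.1, -0.3, -0.7]
width: 43.9
```

```bash
python3 - <<'E'
from h import *
w,p=show("w4")
for q in[(652.5,48.7,152),(612.8,40.7,151),(581,111.7,150)]:print(proj(w,q))
E
```

```text
9.075 [652.1  50.4 180.8] az 11.2 [ 0.31 -0.48  0.  ] 43.75616678478997
[321.4244271  233.14572487]
[321.72703904 294.62043012]
[201.95057421 318.91998368]
```

View pics/w4.png

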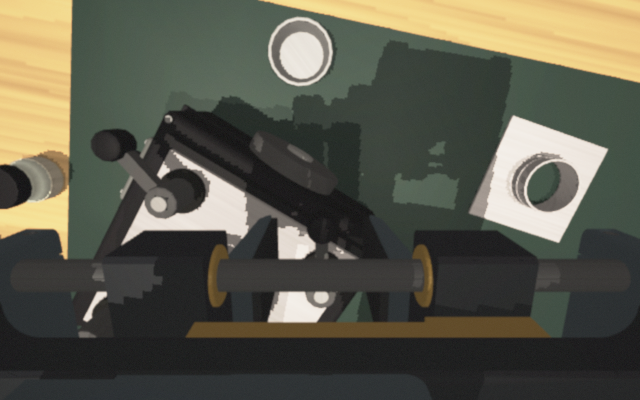

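The B grip is at (321,225) and its hub at (320,296), so the arm lines up with tool x. I'll shift slightly, descend, grip and swing, this time following the thread down as well.

Emit:
servo_tool --commands '[[[0.0015,0.0015,0.015,0],[0.0015,0.0015,0.031,0],[0.0015,0.0015,0.045,0],[0.0015,0.0015,0.045,0]]]'

```text
t: 9.57
position: [652.9, 48.8, 133.9]
orientation: [-0.0, 0.995, 0.096, -0.002]
contact_force: [0.9, 0.4, -0.3]
width: 44.0
```

Emit:
servo_tool --commands '[[[0,0,0,0],[0,0,0,0],[0,0,0,0],[0,0,0,0]]]' --grip 0.01

```text
t: 10.07
position: [654.6, 49.1, 136.5]
orientation: [-0.0, 0.995, 0.096, 0.001]
contact_force: [1.1, 1.2, -0.1]
width: 17.1
```

Emit:
servo_tool --commands '[[[-0.0004,0.0054,0.0002,7.4],[-0.0014,0.0108,0.0005,14.9],[-0.0031,0.0159,0.0007,22.3],[-0.0055,0.0209,0.001,29.8],[-0.0085,0.0254,0.0012,37.2]]]'

```text
t: 10.7
position: [650.3, 22.5, 135.1]
orientation: [-0.0, 0.973, -0.229, -0.0]
contact_force: [-1.0, 1.3, 1.9]
width: 17.8
```

Emit:
servo_tool --commands '[[[0,0,0,0],[0,0,0,0]]]'

```text
t: 10.95
position: [650.2, 22.4, 135.0]
orientation: [0.0, 0.974, -0.226, -0.0]
contact_force: [-1.6, 0.2, 2.7]
width: 17.3
```

Emit:
servo_tool --commands '[[[0,0,0,0],[0,0,0,0],[0,0,-0.02,0],[0,0,-0.046,0]]]' --grip 0.044

```text
t: 11.45
position: [650.4, 22.2, 180.3]
orientation: [0.0, 0.974, -0.226, -0.001]
contact_force: [0.5, 0.7, -0.3]
width: 44.0
```

Emit:
servo_tool --commands '[[[-0.04,-0.017,0,-10],[-0.08,-0.035,0,-20],[-0.12,-0.052,0,-30],[-0.16,-0.069,0,-40],[-0.201,-0.0866,0,-50]]]'

```text
t: 12.08
position: [508.0, 189.7, 180.8]
orientation: [0.0, 0.978, 0.209, 0.0]
contact_force: [0.1, 0.2, 0.3]
width: 43.9
```

Emit:
servo_tool --commands '[[[0,0,0,-10],[0,0,0,-20],[0,0,0,-30],[0,0,0,-40],[0,0,0,-50]]]'

```text
t: 12.7
position: [508.9, 188.8, 180.7]
orientation: [0.0, 0.798, 0.603, 0.0]
contact_force: [-1.1, 0.6, 1.2]
width: 44.3
```

Emit:
servo_tool --commands '[[[0,0,0,-10],[0,0,0,-20],[0,0,0,-30],[0,0,0,-40],[0,0,0,-50]]]'

```text
t: 13.32
position: [508.9, 188.7, 180.7]
orientation: [0.0, 0.468, 0.884, 0.0]
contact_force: [0.7, -0.2, -0.4]
width: 44.1
```

Emit:
servo_tool --commands '[[[0,0,0,-10],[0,0,0,-20],[0,0,0,-30],[0,0,0,-40],[0,0,0,-48.5]]]'

```text
t: 13.95
position: [508.9, 188.7, 180.7]
orientation: [0.0, 0.064, 0.998, -0.0]
contact_force: [0.2, -0.1, 0.3]
width: 44.1
```

```bash
python3 - <<'E'
from h import *
w,p=show("w5")
for q in[(508,188.1,152),(549,182.6,151),(581,111.7,150)]:print(proj(w,q))
E
```

```text
14.0 [508.9 188.7 180.7] az 172.8 [ 0.08 -0.21  0.21] 43.89008592752064
[320.48451198 231.84624591]
[320.22423569 294.67127981]
[218.46923677 350.60706231]
```

View pics/w5.png

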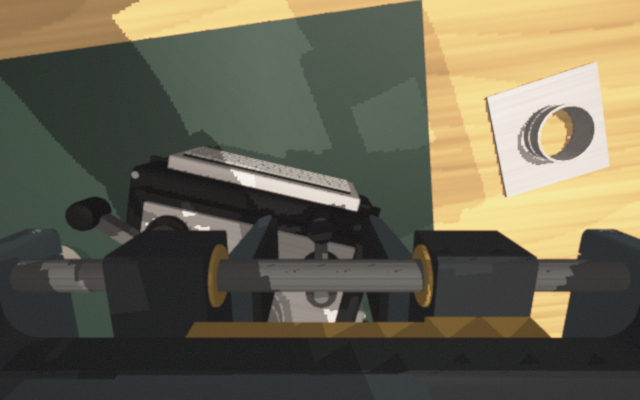

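The D grip is at (322,225) and its hub at (320,295), centred and aligned.

Emit:
servo_tool --commands '[[[0.002,0.001,0.015,0],[0.002,0.001,0.031,0],[0.002,0.001,0.045,0],[0.002,0.001,0.045,0]]]'

```text
t: 14.5
position: [505.7, 189.7, 133.9]
orientation: [-0.002, 0.067, 0.998, -0.001]
contact_force: [-0.7, 0.7, 0.5]
width: 43.7
```

Emit:
servo_tool --commands '[[[0,0,0,0],[0,0,0,0],[0,0,0,0],[0,0,0,0]]]' --grip 0.01

```text
t: 15.0
position: [506.9, 189.9, 136.1]
orientation: [0.0, 0.067, 0.998, 0.0]
contact_force: [0.5, -0.5, 1.0]
width: 17.7
```

Emit:
servo_tool --commands '[[[-0.0004,0.0054,0.0002,7.4],[-0.0014,0.0108,0.0005,14.9],[-0.0031,0.0159,0.0007,22.3],[-0.0055,0.0209,0.001,29.8],[-0.0085,0.0254,0.0012,37.2]]]'

```text
t: 15.62
position: [519.0, 214.2, 134.9]
orientation: [0.0, 0.384, 0.923, 0.0]
contact_force: [0.5, 0.3, 0.6]
width: 17.8
```

Emit:
servo_tool --commands '[[[0,0,0,0],[0,0,0,0]]]'

```text
t: 15.88
position: [519.0, 214.2, 134.9]
orientation: [0.0, 0.381, 0.924, 0.001]
contact_force: [1.3, 0.9, 0.5]
width: 17.4
```

Emit:
servo_tool --commands '[[[0,0,0,0],[0,0,0,0],[0,0,-0.02,0],[0,0,-0.046,0]]]' --grip 0.044

```text
t: 16.38
position: [517.8, 213.8, 180.2]
orientation: [-0.001, 0.382, 0.924, -0.001]
contact_force: [-0.3, -0.1, 0.3]
width: 43.8
```

Round 1 is done, with each lever swung 0.63 to 0.66 rad. For round 2 I'll cage the grip loosely in a 24 mm opening, so the force reading is a clean push. I start with D, feeling as I go.

Emit:
servo_tool --commands '[[[0,0,0,0],[0,0,0.015,0],[0,0,0.031,0],[0,0,0.045,0],[0,0,0.045,0]]]' --grip 0.024 --newtons 30

```text
t: 17.0
position: [517.3, 213.6, 133.3]
orientation: [-0.002, 0.382, 0.924, -0.002]
contact_force: [0.5, 0.2, 0.5]
width: 24.3
```

Emit:
servo_tool --commands '[[[-0.0001,0.0029,0,4],[-0.0004,0.0058,0.0001,8],[-0.0009,0.0087,0.0002,12],[-0.0014,0.0109,0.0003,15],[-0.0021,0.013,0.0005,18]]]'

```text
t: 17.62
position: [528.8, 221.4, 135.0]
orientation: [-0.0, 0.522, 0.853, -0.001]
contact_force: [-1.3, -1.8, 0.6]
width: 24.2
```

```bash
cat >> h.py <<'E'
hubs=dict(A=(651.9,143.6),B=(612.8,40.7),C=(510,79.7),D=(549,182.6))
def feel(k,n=5):
    "cw-tangential / radial force on the lever, mean of n static readings"
    S=[]
    for _ in range(n):
        manip.get_image("top");S.append(manip.read_state())
    p=np.mean([s["position"] for s in S],0);f=np.mean([s["contact_force"] for s in S],0)
    d=p[:2]-hubs[k];r=np.hypot(*d);u=d/r;t=np.array([u[1],-u[0]]);p0,M=pose(S[-1])
    print(k,"t",S[-1]["t"],"r %.1f ang %.1f az %.1f Ftan %.2f Frad %.2f Fz %.2f Tz %.3f"%(r,np.degrees(np.arctan2(d[1],d[0])),np.degrees(np.arctan2(M[1,0],M[0,0])),-f[:2]@t,-f[:2]@u,-f[2],np.mean([s["wrist_torque"][2] for s in S])))
E
python3 -c "
from h import *
feel('D')"
```

```text
D t 17.875 r 43.8 ang 117.1 az 117.1 Ftan 1.17 Frad 0.81 Fz 0.05 Tz 0.006
```

Emit:
servo_tool --commands '[[[-0.0001,0.0022,0,3],[-0.0002,0.0044,0.0001,6],[-0.0005,0.0066,0.0002,9],[-0.0009,0.0087,0.0003,12],[-0.0014,0.0109,0.0004,15]]]'

```text
t: 18.5
position: [539.0, 225.3, 134.6]
orientation: [-0.0, 0.629, 0.777, -0.001]
contact_force: [-2.2, -0.8, 0.1]
width: 24.0
```

```bash
python3 -c "
from h import *
feel('D',3)"
```

```text
D t 18.65 r 43.9 ang 102.8 az 102.2 Ftan 1.58 Frad 0.35 Fz -0.04 Tz -0.003
```

Emit:
servo_tool --commands '[[[0,-0.002,0,0],[0,-0.002,-0.02,0],[0,-0.002,-0.046,0],[-0.045,0.013,-0.046,0],[-0.09,0.027,-0.046,0]]]' --grip 0.034

```text
t: 19.27
position: [585.9, 142.9, 181.6]
orientation: [0.001, 0.628, 0.778, 0.001]
contact_force: [0.6, -0.0, -0.7]
width: 34.4
```

Emit:
servo_tool --commands '[[[-0.045,0.013,0,-10],[-0.09,0.026,0,-20],[-0.1316,0.0387,0,-30],[-0.1316,0.0387,0,-40],[-0.1316,0.0387,0,-50]]]'

```text
t: 19.9
position: [650.9, 21.8, 180.6]
orientation: [0.001, 0.239, 0.971, 0.0]
contact_force: [-0.5, 0.5, -0.1]
width: 33.9
```

Emit:
servo_tool --commands '[[[0,0,0,-2],[0,0,0,-2]]]'

```text
t: 20.15
position: [650.4, 22.7, 180.8]
orientation: [0.0, 0.225, 0.974, 0.0]
contact_force: [0.1, -0.1, -0.2]
width: 33.9
```

Emit:
servo_tool --commands '[[[0,0,0.016,0],[0,0,0.032,0],[0,0,0.0455,0],[0,0,0.0455,0]]]'

```text
t: 20.65
position: [649.2, 22.6, 133.1]
orientation: [-0.002, 0.224, 0.975, -0.0]
contact_force: [0.6, -1.0, 0.4]
width: 34.5
```

Emit:
servo_tool --commands '[[[0,0,0,0],[0.0001,-0.0029,0,4],[0.0004,-0.0058,0.0001,8],[0.0009,-0.0087,0.0002,12],[0.0017,-0.0116,0.0004,16]]]' --grip 0.024

```text
t: 21.28
position: [644.4, 13.5, 135.7]
orientation: [0.001, 0.359, 0.933, 0.001]
contact_force: [0.2, 1.9, 0.4]
width: 24.3
```

Emit:
servo_tool --commands '[[[0.0001,-0.0022,0,3],[0.0002,-0.0044,0.0001,6],[0.0005,-0.0066,0.0002,9]]]'

```text
t: 21.65
position: [639.6, 9.0, 135.4]
orientation: [0.001, 0.431, 0.903, 0.001]
contact_force: [0.5, 1.8, -0.7]
width: 24.0
```

```bash
python3 -c "
from h import *
feel('B',3)"
```

```text
B t 21.8 r 41.6 ang -50.2 az 129.1 Ftan 1.57 Frad 1.09 Fz -0.60 Tz -0.029
```

Emit:
servo_tool --commands '[[[0.0001,-0.0022,0.0001,3],[0.0002,-0.0044,0.0001,6],[0.0005,-0.0066,0.0002,9]]]'

```text
t: 22.18
position: [634.2, 5.0, 135.0]
orientation: [0.001, 0.5, 0.866, 0.001]
contact_force: [1.2, 2.6, 0.6]
width: 24.5
```

```bash
python3 -c "
from h import *
feel('B',2)"
```

```text
B t 22.275 r 41.7 ang -59.4 az 120.1 Ftan 1.71 Frad 0.87 Fz -0.69 Tz 0.023
```

Emit:
servo_tool --commands '[[[0,0.002,0,0],[0,0.002,-0.02,0],[0,0.002,-0.046,0],[0.04,0.04,-0.046,0],[0.08,0.08,-0.046,0]]]' --grip 0.034

```text
t: 22.9
position: [663.1, 114.0, 181.1]
orientation: [0.001, 0.5, 0.866, -0.0]
contact_force: [0.3, -0.5, 0.4]
width: 33.7
```

Emit:
servo_tool --commands '[[[0.023,0.022,0,10],[0.0459,0.0448,0,20],[0.0459,0.0448,0,30],[0.0459,0.0448,0,40],[0.0459,0.0448,0,50]]]'

```text
t: 23.52
position: [678.2, 175.9, 180.0]
orientation: [0.0, 0.82, 0.572, -0.001]
contact_force: [-0.6, 0.5, 0.9]
width: 33.6
```

Emit:
servo_tool --commands '[[[0,0,0,10],[0,0,0,19.5],[0,0,0,19.5],[0,0,0,19.5]]]'

```text
t: 24.02
position: [678.2, 175.9, 180.3]
orientation: [0.0, 0.904, 0.428, -0.0]
contact_force: [1.0, 0.1, -0.9]
width: 33.7
```

Emit:
servo_tool --commands '[[[0.0005,0,0.016,0],[0.0005,0,0.032,0],[0.0005,0,0.045,0],[0.0005,0,0.045,0]]]'

```text
t: 24.52
position: [677.6, 176.2, 133.2]
orientation: [-0.0, 0.904, 0.427, -0.002]
contact_force: [-0.4, -0.7, -0.7]
width: 33.6
```

Emit:
servo_tool --commands '[[[0,0,0,0],[-0.0001,0.0029,0,4],[-0.0004,0.0058,0.0001,8],[-0.0009,0.0087,0.0002,12],[-0.0017,0.0116,0.0004,16]]]' --grip 0.024

```text
t: 25.15
position: [686.5, 168.2, 135.8]
orientation: [-0.0, 0.955, 0.296, 0.0]
contact_force: [-1.7, 0.7, 0.2]
width: 23.8
```

Emit:
servo_tool --commands '[[[-0.0001,0.0022,0,3],[-0.0002,0.0044,0.0001,6],[-0.0005,0.0066,0.0002,9]]]'

```text
t: 25.52
position: [689.7, 162.4, 135.6]
orientation: [-0.0, 0.975, 0.221, 0.0]
contact_force: [-1.7, 0.6, -0.2]
width: 24.1
```

Emit:
servo_tool --commands '[[[-0.0001,0.0022,0,3],[-0.0002,0.0044,0.0001,6],[-0.0005,0.0066,0.0002,9]]]'

```text
t: 25.9
position: [692.0, 156.4, 135.3]
orientation: [-0.001, 0.99, 0.143, 0.0]
contact_force: [-2.1, 1.7, 0.6]
width: 23.9
```

```bash
python3 -c "
from h import *
feel('A',2)"
```

```text
A t 26.0 r 42.2 ang 17.3 az 16.6 Ftan 1.21 Frad 0.48 Fz 0.27 Tz 0.022
```

Emit:
servo_tool --commands '[[[0,-0.002,0,0],[0,-0.002,-0.02,0],[0,-0.002,-0.046,0],[-0.045,0.006,-0.046,0],[-0.09,0.015,-0.046,0]]]' --grip 0.034

```text
t: 26.62
position: [609.9, 115.5, 181.0]
orientation: [0.0, 0.989, 0.145, 0.001]
contact_force: [0.4, -0.2, -0.1]
width: 33.7
```

Emit:
servo_tool --commands '[[[-0.045,0.008,0,-9],[-0.09,0.016,0,-18],[-0.1405,0.0249,0,-28.8],[-0.1405,0.0249,0,-28.8],[-0.1405,0.0249,0,-28.8]]]'

```text
t: 27.25
position: [483.9, 51.9, 181.4]
orientation: [0.0, 0.923, 0.385, 0.001]
contact_force: [0.6, 0.7, -0.1]
width: 33.7
```

```bash
python3 - <<'E'
from h import *
w,p=show("w6")
for q in[(482.7,52,150),(510,79.7,150)]:print(proj(w,q))
E
```

```text
27.3 [484.2  52.1 181.2] az 45.4 [ 0.94 -0.51 -0.21] 34.42768665535798
[317.44346032 231.70152845]
[317.1788789  166.71325404]
```

View pics/w6.png

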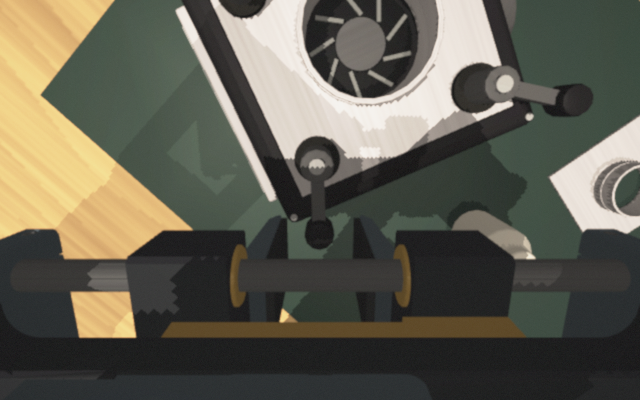

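The C grip is at (319,234) and its hub at (317,163), both between the jaws. I'll move 2 mm outward, descend and push, feeling the force.

Emit:
servo_tool --commands '[[[-0.002,-0.001,0.016,0],[-0.002,-0.001,0.032,0],[-0.002,-0.001,0.0455,0],[-0.002,-0.001,0.0455,0]]]'

```text
t: 27.8
position: [480.6, 51.3, 134.0]
orientation: [-0.0, 0.923, 0.386, -0.001]
contact_force: [0.6, 0.4, 0.7]
width: 34.3
```

Emit:
servo_tool --commands '[[[0,0,0,0],[0.0001,-0.0029,0,4],[0.0004,-0.0058,0.0001,8],[0.0009,-0.0087,0.0002,12],[0.0017,-0.0116,0.0004,16]]]' --grip 0.024

```text
t: 28.42
position: [474.3, 60.2, 135.4]
orientation: [0.001, 0.968, 0.253, 0.001]
contact_force: [1.2, -2.1, -1.2]
width: 23.8
```

Emit:
servo_tool --commands '[[[0.0001,-0.0022,0,3],[0.0002,-0.0044,0.0001,6],[0.0005,-0.0066,0.0002,9]]]'

```text
t: 28.8
position: [471.5, 66.0, 135.2]
orientation: [0.001, 0.984, 0.176, 0.001]
contact_force: [0.7, -2.3, -0.0]
width: 24.0
```

Emit:
servo_tool --commands '[[[0.0001,-0.0022,0,3],[0.0002,-0.0044,0.0001,6],[0.0005,-0.0066,0.0002,9]]]'

```text
t: 29.18
position: [469.7, 72.0, 135.1]
orientation: [0.001, 0.995, 0.099, 0.001]
contact_force: [-0.5, -3.7, -0.3]
width: 24.2
```

```bash
sed -i 's/C=(510,79.7)/C=(511,80.5)/' h.py; python3 -c "
from h import *
feel('C',2)"
```

```text
C t 29.275 r 42.3 ang -168.7 az 11.4 Ftan 3.61 Frad -0.55 Fz -0.50 Tz -0.019
```

C is taking load (3.6 N), so I'll go on to snug in small steps.

Emit:
servo_tool --commands '[[[0.0,-0.0015,0,2],[0.0001,-0.0029,0,4],[0.0002,-0.0044,0.0001,6]]]'

```text
t: 29.65
position: [468.9, 76.3, 134.9]
orientation: [0.001, 0.999, 0.047, 0.001]
contact_force: [0.0, -3.9, 1.2]
width: 23.9
```

```bash
python3 -c "
from h import *
feel('C',4)"
```

```text
C t 29.85 r 42.4 ang -174.6 az 5.5 Ftan 4.42 Frad -0.36 Fz -2.78 Tz -0.013
```

Emit:
servo_tool --commands '[[[0.0,-0.0015,0,2],[0.0001,-0.0029,0,4],[0.0001,-0.0029,0,4]]]'

```text
t: 30.22
position: [468.5, 79.7, 134.6]
orientation: [0.0, 1.0, 0.013, 0.001]
contact_force: [1.9, -4.9, 3.7]
width: 24.0
```

```bash
python3 -c "
from h import *
feel('C',6)"
```

```text
C t 30.525 r 42.6 ang -179.2 az 1.4 Ftan 4.90 Frad 0.54 Fz -3.01 Tz 0.008
```

C is snug at 4.9 N. A is next, diagonally opposite.

Emit:
servo_tool --commands '[[[0,0.003,0,0],[0,0.003,-0.02,0],[0,0.003,-0.046,0],[0.045,-0.012,-0.046,0],[0.09,-0.027,-0.046,0]]]' --grip 0.034

```text
t: 31.15
position: [557.8, 110.5, 180.3]
orientation: [-0.001, 1.0, 0.012, -0.0]
contact_force: [0.3, -1.3, 0.3]
width: 34.0
```

Emit:
servo_tool --commands '[[[0.045,-0.016,0,-6],[0.09,-0.031,0,-13],[0.1344,-0.0465,0,-19.6],[0.1344,-0.0465,0,-19.6],[0.1344,-0.0465,0,-19.6]]]'

```text
t: 31.78
position: [689.4, 159.3, 179.0]
orientation: [-0.001, 0.983, 0.182, -0.001]
contact_force: [-0.3, -0.9, -0.1]
width: 34.0
```

Emit:
servo_tool --commands '[[[0,0,0.016,0],[0,0,0.032,0],[0,0,0.0455,0],[0,0,0.0455,0]]]'

```text
t: 32.28
position: [689.4, 158.7, 132.7]
orientation: [-0.0, 0.983, 0.182, -0.002]
contact_force: [-0.5, 0.2, 0.0]
width: 34.2
```

Emit:
servo_tool --commands '[[[0,0,0,0],[0,0.0015,0,2],[-0.0001,0.0029,0,4],[-0.0002,0.0051,0.0001,7],[-0.0006,0.0073,0.0002,10]]]' --grip 0.024

```text
t: 32.9
position: [692.5, 152.7, 135.1]
orientation: [-0.001, 0.996, 0.094, 0.0]
contact_force: [-1.5, 2.2, 1.8]
width: 23.8
```

```bash
python3 -c "
from h import *
feel('A',3)"
```

```text
A t 33.05 r 41.7 ang 12.3 az 11.0 Ftan 1.95 Frad 0.56 Fz -1.26 Tz 0.023
```

Emit:
servo_tool --commands '[[[0,0.0022,0,3],[-0.0002,0.0044,0.0001,6],[-0.0005,0.0066,0.0002,9]]]'

```text
t: 33.42
position: [693.3, 146.4, 134.8]
orientation: [-0.001, 1.0, 0.017, 0.0]
contact_force: [-1.3, 3.0, 2.3]
width: 24.3
```

```bash
python3 -c "
from h import *
feel('A',3)"
```

```text
A t 33.575 r 41.6 ang 3.5 az 2.1 Ftan 3.47 Frad 1.67 Fz -2.10 Tz -0.010
```

Emit:
servo_tool --commands '[[[0,0.0022,0,3],[-0.0002,0.0044,0.0001,6],[-0.0005,0.0066,0.0002,9]]]'

```text
t: 33.95
position: [693.1, 140.0, 134.5]
orientation: [-0.001, 0.998, -0.061, 0.0]
contact_force: [-1.7, 5.3, 3.0]
width: 23.8
```

```bash
python3 -c "
from h import *
feel('A',4)"
```

```text
A t 34.15 r 41.5 ang -5.4 az -6.9 Ftan 4.76 Frad 1.79 Fz -2.63 Tz 0.031
```

A is snug at about 4.8–5.1 N. D is next.

Emit:
servo_tool --commands '[[[0,-0.003,0,0],[0,-0.003,-0.02,0],[0,-0.003,-0.046,0],[-0.03,-0.02,-0.046,0],[-0.06,-0.03,-0.046,0]]]' --grip 0.034

```text
t: 34.78
position: [637.1, 175.2, 179.7]
orientation: [0.001, 0.998, -0.061, 0.0]
contact_force: [-0.2, 0.3, 0.1]
width: 33.8
```

Emit:
servo_tool --commands '[[[-0.035,-0.011,0,-10],[-0.07,-0.022,0,-20],[-0.105,-0.0335,0,-30],[-0.105,-0.0335,0,-40],[-0.105,-0.0335,0,-50]]]'

```text
t: 35.4
position: [537.1, 221.2, 179.9]
orientation: [0.001, 0.929, 0.37, -0.0]
contact_force: [-0.0, 0.2, 0.1]
width: 33.5
```

Emit:
servo_tool --commands '[[[0,0,0,-10],[0,0,0,-20],[0,0,0,-30],[0,0,0,-40],[0,0,0,-50]]]'

```text
t: 36.02
position: [537.5, 220.9, 179.6]
orientation: [0.001, 0.686, 0.728, -0.001]
contact_force: [0.1, -0.6, 0.7]
width: 34.1
```

Emit:
servo_tool --commands '[[[0,0,0,-10],[0,0,0,-13.7],[0,0,0,-13.7]]]'

```text
t: 36.4
position: [537.4, 221.1, 179.7]
orientation: [0.001, 0.597, 0.802, -0.001]
contact_force: [0.4, 0.5, 0.3]
width: 33.9
```

Emit:
servo_tool --commands '[[[0.002,0,0.016,0],[0.002,0,0.032,0],[0.002,0,0.045,0],[0.002,0,0.045,0]]]'

```text
t: 36.9
position: [535.6, 223.4, 133.3]
orientation: [-0.001, 0.597, 0.802, -0.001]
contact_force: [0.7, -0.3, 0.1]
width: 33.9
```

Emit:
servo_tool --commands '[[[0,0,0,0],[0,0.0015,0,2],[-0.0001,0.0029,0,4],[-0.0002,0.0051,0.0001,7],[-0.0006,0.0073,0.0002,10]]]' --grip 0.024

```text
t: 37.52
position: [543.2, 225.2, 135.1]
orientation: [-0.0, 0.666, 0.746, -0.0]
contact_force: [-1.1, 0.1, 1.9]
width: 24.0
```

```bash
python3 -c "
from h import *
feel('D',3)"
```

```text
D t 37.675 r 43.1 ang 97.3 az 96.7 Ftan 1.56 Frad 0.04 Fz -1.18 Tz 0.003
```

Emit:
servo_tool --commands '[[[0,0.0022,0,3],[-0.0002,0.0044,0.0001,6],[-0.0005,0.0066,0.0002,9],[-0.0009,0.0087,0.0003,12]]]'

```text
t: 38.17
position: [551.5, 225.4, 134.7]
orientation: [-0.001, 0.74, 0.673, -0.001]
contact_force: [-3.7, -0.2, 1.6]
width: 24.1
```

```bash
python3 -c "
from h import *
feel('D',3)"
```

```text
D t 38.325 r 43.0 ang 86.3 az 84.7 Ftan 3.52 Frad 0.15 Fz -2.18 Tz -0.012
```

Emit:
servo_tool --commands '[[[0,0.0022,0,3],[-0.0002,0.0044,0.0001,6],[-0.0005,0.0066,0.0002,9]]]'

```text
t: 38.7
position: [557.9, 224.6, 134.5]
orientation: [-0.001, 0.79, 0.613, -0.001]
contact_force: [-4.8, 0.4, 3.9]
width: 24.3
```

```bash
python3 -c "
from h import *
feel('D',4)"
```

```text
D t 38.9 r 43.0 ang 77.5 az 75.8 Ftan 4.86 Frad -0.20 Fz -4.12 Tz 0.014
```

D is snug at 4.9 N. B is last.

Emit:
servo_tool --commands '[[[0,-0.003,0,0],[0,-0.003,-0.02,0],[0,-0.003,-0.0455,0],[-0.035,0.022,-0.0455,0],[-0.07,0.045,-0.0455,0]]]' --grip 0.034

```text
t: 39.52
position: [586.8, 144.6, 180.3]
orientation: [0.001, 0.789, 0.614, 0.001]
contact_force: [0.2, 0.0, -0.5]
width: 34.1
```

Emit:
servo_tool --commands '[[[-0.04,0.028,0,-10],[-0.08,0.056,0,-20],[-0.1227,0.0848,0,-30],[-0.1227,0.0848,0,-40],[-0.1227,0.0848,0,-48.8]]]'

```text
t: 40.15
position: [638.2, 4.0, 179.5]
orientation: [0.001, 0.464, 0.886, 0.0]
contact_force: [-0.9, -0.1, -0.2]
width: 33.9
```

Emit:
servo_tool --commands '[[[0,0,0,0],[0,0,0,0]]]'

```text
t: 40.4
position: [637.5, 5.5, 179.8]
orientation: [0.0, 0.466, 0.885, 0.0]
contact_force: [1.1, -0.6, 0.4]
width: 33.9
```

Emit:
servo_tool --commands '[[[0,0,0.016,0],[0,0,0.032,0],[0,0,0.045,0],[0,0,0.045,0]]]'

```text
t: 40.9
position: [636.1, 5.6, 132.9]
orientation: [-0.002, 0.466, 0.885, -0.001]
contact_force: [-0.3, 0.0, -0.2]
width: 33.8
```

Emit:
servo_tool --commands '[[[0,0,0,0],[0,-0.0015,0,2],[0.0001,-0.0029,0,4],[0.0002,-0.0051,0.0001,7],[0.0006,-0.0073,0.0002,10]]]' --grip 0.024

```text
t: 41.52
position: [631.6, 2.5, 135.4]
orientation: [0.001, 0.542, 0.84, 0.001]
contact_force: [1.7, 1.4, 0.7]
width: 24.1
```

```bash
python3 -c "
from h import *
feel('B',3)"
```

```text
B t 41.675 r 42.7 ang -64.2 az 114.5 Ftan 2.19 Frad 1.00 Fz -1.05 Tz -0.007
```

Emit:
servo_tool --commands '[[[0,-0.0022,0,3],[0.0002,-0.0044,0.0001,6],[0.0005,-0.0066,0.0002,9]]]'

```text
t: 42.05
position: [625.7, 0.3, 135.2]
orientation: [0.001, 0.606, 0.795, 0.001]
contact_force: [2.6, 2.2, 0.8]
width: 23.9
```

```bash
python3 -c "
from h import *
feel('B',3)"
```

```text
B t 42.2 r 42.6 ang -72.6 az 105.5 Ftan 2.88 Frad 1.33 Fz -1.06 Tz -0.013
```

Emit:
servo_tool --commands '[[[0,-0.0022,0,3],[0.0002,-0.0044,0.0001,6],[0.0005,-0.0066,0.0002,9]]]'

```text
t: 42.58
position: [619.5, -1.2, 134.9]
orientation: [0.001, 0.666, 0.746, 0.002]
contact_force: [3.3, 3.0, 2.3]
width: 24.3
```

```bash
python3 -c "
from h import *
feel('B',3)"
```

```text
B t 42.725 r 42.5 ang -81.2 az 96.6 Ftan 4.43 Frad 2.15 Fz -1.76 Tz 0.018
```

Emit:
servo_tool --commands '[[[0,-0.0015,0,2],[0.0001,-0.0037,0.0001,5],[0.0001,-0.0037,0.0001,5]]]'

```text
t: 43.1
position: [615.5, -1.9, 134.8]
orientation: [0.001, 0.698, 0.717, 0.001]
contact_force: [4.9, 2.6, 2.1]
width: 24.0
```

```bash
python3 -c "
from h import *
feel('B',6)"
```

```text
B t 43.4 r 42.7 ang -86.4 az 91.5 Ftan 4.75 Frad 2.66 Fz -2.61 Tz 0.035
```

All four levers are drawn up. With 28 s left, I'll recheck C, the first one tightened.

Emit:
servo_tool --commands '[[[0,0.003,0,0],[0,0.003,-0.02,0],[0,0.003,-0.0455,0],[0.02,-0.035,-0.0455,0],[0.04,-0.07,-0.0455,0]]]' --grip 0.034

```text
t: 44.02
position: [541.0, 35.7, 178.8]
orientation: [-0.001, 0.698, 0.716, -0.002]
contact_force: [-0.2, 0.8, 0.2]
width: 34.0
```

Emit:
servo_tool --commands '[[[0.021,-0.037,0,10],[0.0427,-0.0743,0,20],[0.0427,-0.0743,0,30],[0.0427,-0.0743,0,40],[0.0427,-0.0743,0,50]]]'

```text
t: 44.65
position: [466.3, 76.2, 178.9]
orientation: [0.0, 0.936, 0.352, -0.002]
contact_force: [0.2, -0.1, 0.1]
width: 33.8
```

Emit:
servo_tool --commands '[[[0,0,0,10],[0,0,0,20],[0,0,0,30],[0,0,0,36.7],[0,0,0,36.7]]]'

```text
t: 45.28
position: [466.8, 76.3, 179.0]
orientation: [0.001, 0.999, 0.043, -0.002]
contact_force: [-1.0, 0.1, 0.1]
width: 34.1
```

Emit:
servo_tool --commands '[[[0,0,0.016,0],[0,0,0.032,0],[0,0,0.045,0],[0,0,0.045,0]]]'

```text
t: 45.78
position: [467.0, 76.7, 133.6]
orientation: [0.0, 0.999, 0.042, -0.002]
contact_force: [-0.4, 0.4, -0.2]
width: 34.1
```

Emit:
servo_tool --commands '[[[0,0,0,0],[0,0,0,0],[0,-0.0015,0,2],[0.0001,-0.0022,0,3],[0.0001,-0.0029,0,4]]]' --grip 0.024

```text
t: 46.4
position: [468.1, 79.8, 134.9]
orientation: [0.0, 1.0, 0.007, 0.0]
contact_force: [-0.2, -2.5, 0.3]
width: 24.0
```

```bash
python3 -c "
from h import *
feel('C',4)"
```

```text
C t 46.6 r 43.0 ang -179.0 az 0.8 Ftan 0.64 Frad 0.27 Fz -0.57 Tz -0.001
```

Emit:
servo_tool --commands '[[[0,-0.0007,0,1],[0,-0.0015,0,2],[0,-0.0022,0,3]]]'

```text
t: 46.98
position: [468.1, 81.3, 134.8]
orientation: [0.001, 1.0, -0.02, 0.0]
contact_force: [1.1, -5.8, 1.7]
width: 23.8
```

```bash
python3 -c "
from h import *
feel('C',4)"
```

```text
C t 47.175 r 42.9 ang 178.9 az -2.2 Ftan 4.89 Frad 1.62 Fz -1.25 Tz 0.012
```

C still holds at 4.9 N. I'll back off, rise clear and take one last look.

Emit:
servo_tool --commands '[[[0,0.003,0,0],[0,0.003,-0.02,0],[0,0.003,-0.06,0],[-0.04,0.003,-0.11,0],[-0.1,0.003,-0.15,0]]]' --grip 0.034

```text
t: 47.8
position: [376.6, 83.2, 280.1]
orientation: [-0.001, 1.0, -0.02, 0.001]
contact_force: [0.2, 1.0, 0.2]
width: 34.0
```

Emit:
servo_tool --commands '[[[0,0,0,0],[0,0,0,0],[0,0,0,0]]]'

```text
t: 48.18
position: [377.2, 82.6, 277.2]
orientation: [0.0, 1.0, -0.019, -0.001]
contact_force: [-0.0, -0.1, 0.6]
width: 33.8
```

```bash
python3 -c "
from h import *
show('s9','scene')"
```

```text
48.225 [377.3  82.5 277.2] az -2.2 [ 0.09 -0.83 -0.11] 33.89314754088813
```

View pics/s9.png

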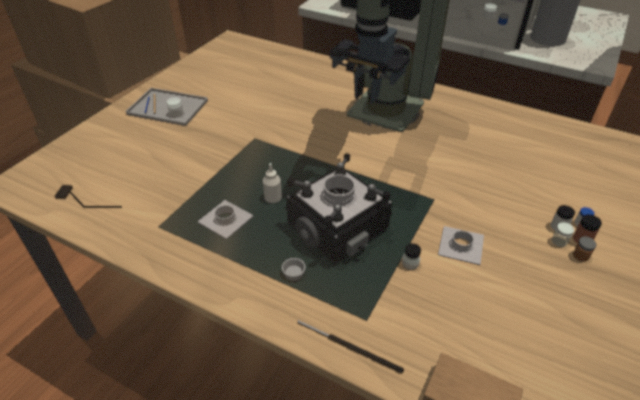

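The bottle (272,185), jar (412,255) and dish (293,268) haven't moved. The collar sits flat and the arm is clear, so I'm handing in.

```bash
python3 -c "
from bench import manip
print(manip.close_job())"
```

```text
the job is handed in; nothing more can be done
None
```

I tightened the collar in star order and handed the job in at about 48 s of the 72 s allowed; no verdict was reported. I call the levers A, C, B and D, since the blower's own numbering couldn't be told from the pictures.

- **First round:** A, C, B, D, each swung about 0.63–0.66 rad. I judged the partial draw-down from the swing angles; I had no direct reading of the collar's height.
- **Second round:** I split this in two to limit tilt. D, B, A and C each went about 0.5 rad further, with C carried straight on to snug. Then A, D and B were brought to snug.
- **Snug by feel:** the last sideways forces were C 4.9 N, A 4.8 N, D 4.9 N and B 4.8 N. Single readings scattered by up to about 1 N.
- **Recheck:** C, the first one snugged, still held at 4.9 N after the others were done. I did not recheck A, D or B.
- **One odd reading:** in the first round C showed about 4–5 N, more than expected. Radial and vertical strain from the firm grip probably caused it. From the second round on I used a loose cage around the grip, and the forces matched the description.
- **Last picture:** the collar looks level, the bottle, jar and dish look unmoved, and the arm is clear. I judged these by eye and did not measure the tilt.

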